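# Set a rail to the stop and bring the drill down on its mark

### The job

The bench drill is switched off. With a fingertip, push the marked rail along the fence until its end is up against the stop block, so that its pencil cross lies under the bit; then push a spoke of the feed handle round with one finger until the bit rests on the cross, without leaning hard on it, and finish while holding it there, so that the depth stop can be set. Do not pick anything up, and leave the other things on the bench where they are.

Things in the scene. Friction and masses are not known exactly. Their poses are not given: they have to be found in the camera images.
- drill: Fixed grey bench drill with a plywood work table. Origin on the bench directly under the spindle axis; x points from the operator's side back to the column, y along the fence towards the long free end of the work table, z up. Plywood: upper face at z = 40 mm, x -100 to 85 mm, y -160 to 240 mm. All offsets in this list are in this frame, in mm.
- fence (a point): Foot of the aluminium fence's front face, in line with the spindle: (22, 0, 40). The fence runs along y from -160 to 240, 18 mm thick, 36 mm high.
- head_front (a point): Centre of the head's front face, (-45, 0, 237). Head with black belt cover on top: x -51 to 175, y -45 to 45, z 192 to 319 mm. Round motor and column behind it, to x = 241.
- stop_face (a point): Foot, on the plywood, of the stop block's face that the rail must meet: (0, -90, 40). Dark wooden block, x -19 to 21, y -118 to -90, 34 mm high, clamped to the fence by a steel strap with a brass knob on it, top at z = 93. Axes as the drill's.
- hub (a point): Feed handle on the -y side of the head: three steel spokes 9 mm thick, 120 degrees apart, leaning outwards to black balls. This point is on its axis (along the drill's y), where the spokes meet: (30, -87, 237); hub 32 mm in diameter out to y = -95. At rest the front spoke points 45 degrees up to the operator (-x), the next 15 degrees up to the back, the third almost straight down.
- feed (a joint): Angle of the handle in rad: 0 at rest, bit fully up; grows as the front spoke goes forward and down (limit 2.0). The bit goes down 22 mm per rad and meets the rail's top at about 0.91, front spoke 7 degrees below level. A spring turns it back when released: 2 to 4 N at the ball, plus 1 N there for each 4.5 N of the bit on the wood.
- front_ball (a point): Centre of the black ball, 28 mm in diameter, at the end of the front spoke: 100 mm from the handle's axis, at y = -117 in the drill's frame, with (-41, -117, 308) at rest; circles with the handle.
- bit: Steel drill bit of 8 mm diameter with a pointed tip, 50 mm out of the chuck (chuck 32 mm in diameter), on the spindle axis. Pressed on the rail it bears lightly at a feed of 0.92 to 0.97 rad; over 80 N (some 20 N at the ball, feed about 1.0) it bruises the wood.
- bit_tip (a point): Point of the bit; at rest (0, 0, 84) mm in the drill's frame, 20 mm over the rail's top; goes straight down.
- rail: Loose beech rail, 44 x 220 x 24 mm (x, y, z), about 0.16 kg, lying flat on the plywood against the fence (up to 2 mm off it), 35 to 75 mm short of the stop block. Origin at the centre of its underside; y along its length, its -y end faces the stop.
- rail_mark (a point): The pencil cross on the rail's upper face, on its centre line, 90 mm from the end that meets the stop.
- rail_stop_end (a point): Middle of the lower edge of the rail's end that must meet the stop block.
- rail_push_end (a point): Centre of the rail's other end face (44 mm wide, 24 mm high), the one away from the stop, in the open on the drill's +y side.
- chuck_key: Bystander: steel T-shaped chuck key, 71 x 61 x 13 mm, lying on the plywood in front of the rail.
- pencil: Bystander: flat red carpenter's pencil, 172 x 14 x 8 mm, lying on the plywood in front of the rail.
- hammer: Bystander: hammer lying on the bench, right of the drill.
- glue: Bystander: white glue bottle, 60 mm in diameter, 150 mm tall, standing right of the drill.
- drilled_rail: Bystander: a second rail of the same size, already drilled (a round hole in place of the cross), lying on the bench left of the drill.
- gouge: Bystander: carving gouge with a wooden handle, 245 mm long, lying on the bench left of the drill.
- tool_jar: Bystander: glass jar, 92 mm in diameter, with carving tools standing in it to about 205 mm, right of the drill.

How it is judged:
On the way, in this order (a step that is already met when the one before it is completed fails the run):
1. the rail is up against the stop with its cross under the bit, the bit still up (y of rail_stop_end in the frame of stop_face below 0.0025 m and horizontal distance between rail_mark and bit_tip below 0.0035 m and value of joint feed below 0.3 rad), for 0.2 s.
2. a finger on the spokes holds the bit on the cross (contact force between bit and rail above 1 N and contact force between the fingers and feed above 1 N and horizontal distance between rail_mark and bit_tip below 0.0035 m), for 0.2 s.
At the end, for the whole second after the job is handed in: A finger presses on the spokes (over 1 N) and so holds the bit on the rail (over 1 N, feed beyond 0.8 rad); the cross is within 3.5 mm of the bit's axis, the rail's end within 2.5 mm of the stop, the rail flat and still (all of step 2 and y of rail_stop_end in the frame of stop_face below 0.0025 m and value of joint feed above 0.8 rad and angle between rail's own z axis and vertical below 0.03 rad and linear speed of rail below 0.01 m/s); the arm keeps its last pose, push and grip.
It fails at once if the rail is lifted or tipped (height (world z) of rail above 0.05 m or angle between rail's own z axis and vertical above 0.15 rad).
It fails at once if the bit is driven hard into the rail (over 80 N) (contact force between bit and rail above 80 N).
It fails at once if a bystander is moved by more than 20 mm (distance of any of chuck_key, pencil, hammer, glue, drilled_rail, gouge, tool_jar from where it was at the start of the episode above 0.02 m).
It also fails if it takes over 51 s, if anything falls off the work surface, if the arm or the gripper's body presses on something with over 40 N, if the wrist force passes 120 N, or if a joint passes its speed limit or range.

### The arm

A 6-joint arm with a two-finger parallel gripper is mounted at the origin on the work surface. World frame = base frame: x ahead of the robot, y to its left, z up, the work surface at z = 0. Lengths are in m, angles in rad, forces in N, time in s.
With the tool pointing down it reaches from about 0.35 to 0.875 m from the base axis. Payload 4.2 kg.
Tool frame: the origin (TCP) lies at the very end of the fingers, on their centre line; the grasp point (between the pads) lies 19 mm behind it; z points along the fingers, y is the line along which they close (so a half turn about z gives the same grasp; the last joint's range is limited). The gripper opens to 87 mm and grips with 3 to 60 N. Pads are 19 mm wide; open, the fingers measure 117 mm over their backs; the gripper's body (75 mm by 190 mm) begins 51 mm behind the grasp point.
Start: joints at [-1.049, 0.385, 0.008, 0, -1.194, -0.259], TCP at [0.162, -0.604, 0.223] pointing down, gripper open.
Joint ranges: [-3.14, 3.14], [-1.21, 2.06], [-1.07, 1.41], [-3.16, 2.05], [-2.99, -0.16], [-3.1, 3.1]. Speed limits (rad/s): [2.79, 2.79, 3.14, 3.14, 3.14, 3.14].

### API

Orientations are given as a 3x3 rotation matrix whose columns are the frame's x, y, z axes.
In Python, from cell import arm gives the robot as it stands.
- The arm moves only by the tool move_arm, never from a script. Its argument "steps" is one flat list of numbers, 6 for each row, row after row: the shift along the tool's x, y, z in cm, then the turn, a rotation vector about the tool's x, y, z in degrees. A call has 1 to 12 rows; each row shifts and turns the commanded pose from where the row before left it, along the tool's axes as they then stand; what a row does not reach is not made up. A row lasts 1/12 s, in which the tool goes at most 41.7 mm and 7.16 degrees, less where a joint would pass 70% of its speed; a pose out of reach is approached as far as the arm can. A call with a gripper value outside its range is refused whole. "claw" is the opening, from 0 (shut) to 1 (fully open), set as the call begins (left out, the last holds). The fingers move at their own pace and stop on an object; "newtons" is the grip in N (left out, the last holds). Time passes only in rows, so rows that do not move let the fingers close. It gives the time, the measured TCP pose, the force, the opening and the grip force at its end, in the units of the state.
- arm.get_state(): the state, without advancing time (a new reading comes with each control period).
- arm.read_camera(name): name is "side" or "top"; returns (picture, depth): 480x640x3 uint8, red, green, blue; 480x640 float32, m along the optical axis (not along the pixel's ray), 0 where there is no reading.
- arm.camera_info(name): a dict with "fx", "fy", "cx", "cy" (pixels), "k1" (the pictures are not rectified: a ray, as slopes to the right and down, at radius r is drawn at 1 + k1 r^2 times it, then the intrinsics apply), "rvec" (rotation vector, rad) and "tvec" (3), from world to camera coordinates, as OpenCV has them. Camera axes: x right, y down, z forward; pixel columns grow to the right and rows downward; lengths in m; the calibration is good to about 2 mm. A picture is of the moment at which its call begins. camera_info takes no time and is no camera call.
- arm.finish_job(): hands the job in; it is judged then, once.
Trained networks look in the newest picture that a camera, given by its name, has taken for a name from the list of things; names that differ only in an ending like _2 or _b are one class to them, and where a whole thing is asked for, a point or a joint stands for the part that bears it (a point fixed in the world has none). Each returns a list of dicts, best first, with "confidence" (0 to 1); they miss things now and then, are a little off and sometimes report something else, mostly with a low value. They report only what shows in the picture. A call takes as long as a camera call.
- arm.regions_of(thing, camera): "region" (480x640 bool, what is visible of it) and "xy" ([column, row] in pixels, amid what is visible of it).
The state is a dict: "time": time; "q": joint angles; "joint_vel": joint speeds; "effort": joint torques, N m; "tool_pos": TCP position; "eef_rot": TCP orientation; "wrist_force": force on the tool from outside, world axes, zero at the start; "moment": the same for the moment, N m; "gripper_width": finger opening in m; "grip_force": force on a finger pad.
Only numpy, scipy, OpenCV 4.12 (cv2) and the standard library are available. Lean on these libraries where they do the work, as an engineer would, in place of code of your own. Each camera call takes 0.05 s, during which the arm holds its last target. There are 200 camera calls.

## Working session

There is one attempt and no reset: what is moved stays moved. The work goes in short steps, Python scripts to look and compute and a tool call to move; the robot and the scene stay as the last step left them, time stands still between calls to the robot, and variables do not carry over. Pictures are saved under pics/ and viewed, at most 10 in all, crops included, and the job is handed in when it is done.

Besides the shell and the picture viewer there is one more tool, called after "Emit:" as name(argument=value, ...) on one line, values as JSON. move_arm: Moves the arm, as the interface text tells. Its arguments: {"type":"object","properties":{"steps":{"type":"array"},"claw":{"type":"number"},"newtons":{"type":"number"}},"required":["steps"]}

```bash
mkdir -p pics; ls; cat > h.py <<'E'
import numpy as np, cv2
from cell import arm
def cam(n):
    i=arm.camera_info(n); R=cv2.Rodrigues(np.array(i['rvec'],float))[0]; return i,R,np.array(i['tvec'],float).ravel()
def cloud(n,depth):
    i,R,t=cam(n); v,u=np.mgrid[0:480,0:640]
    xd=(u-i['cx'])/i['fx']; yd=(v-i['cy'])/i['fy']; x,y=xd.copy(),yd.copy()
    for _ in range(8):
        s=1+i['k1']*(x*x+y*y); x,y=xd/s,yd/s
    P=np.stack([x*depth,y*depth,depth],-1)
    W=(P-t)@R; W[depth<=0]=np.nan; return W
def proj(n,p):
    i,R,t=cam(n); c=R@np.array(p)+t; x,y=c[:2]/c[2]; s=1+i['k1']*(x*x+y*y)
    return np.array([i['fx']*x*s+i['cx'],i['fy']*y*s+i['cy']])
E
python3 - <<'E'
from h import *
for n in('side','top'):
    p,d=arm.read_camera(n); cv2.imwrite(f'pics/{n}0.png',p[:,:,::-1]); np.savez(f'{n}0.npz',p=p,d=d)
    i,R,t=cam(n); print(n,'campos',-R.T@t,'fwd',R[2])
    W=cloud(n,d)
    for th in('drill','rail','front_ball','stop_face','chuck_key','pencil','hammer','glue','drilled_rail','gouge','tool_jar','bit'):
        try:
            for r in arm.regions_of(th,n)[:2]:
                w=W[r['region']]; print(th,round(r['confidence'],2),np.round(r['xy']),r['region'].sum(),np.round(np.nanmedian(w,0),3),np.round(np.nanpercentile(w,2,axis=0),3),np.round(np.nanpercentile(w,98,axis=0),3))
        except Exception as e: print(th,e)
s=arm.get_state(); print(s['time'],s['tool_pos'],s['eef_rot'])
E
```

```text
pics
side campos [-0.30465589  0.75906292  0.90630278] fwd [ 0.60976171 -0.57911953 -0.54112035]
drill 0.59 [287. 239.] 12523 [ 0.602 -0.015  0.111] [ 0.451 -0.211  0.024] [0.786 0.164 0.321]
drill 0.43 [350. 170.] 139 [ 0.593 -0.184  0.305] [ 0.575 -1.766 -0.642] [ 2.052 -0.156  0.322]
rail 0.92 [307. 283.] 1217 [0.559 0.016 0.066] [ 0.519 -0.1    0.046] [0.611 0.108 0.071]
rail 0.34 [285. 236.] 12863 [ 0.601 -0.016  0.091] [ 0.451 -0.226  0.013] [0.794 0.163 0.321]
stop_face 0.83 [285. 240.] 12414 [ 0.602 -0.015  0.116] [ 0.45  -0.21   0.024] [0.786 0.164 0.321]
stop_face 0.53 [302. 314.] 154 [0.476 0.082 0.053] [0.452 0.06  0.042] [0.5   0.141 0.057]
chuck_key 0.56 [302. 316.] 177 [0.476 0.094 0.053] [0.451 0.07  0.044] [0.499 0.144 0.057]
pencil 0.75 [338. 272.] 269 [ 0.533 -0.078  0.05 ] [ 0.505 -0.154  0.042] [ 0.566 -0.005  0.055]
pencil 0.68 [174. 357.] 778 [0.599 0.392 0.019] [0.559 0.318 0.004] [0.669 0.523 0.03 ]
hammer 0.81 [484. 271.] 525 [ 0.288 -0.407  0.024] [ 0.208 -0.43   0.007] [ 0.463 -0.352  0.031]
hammer 0.33 [348. 171.] 147 [ 0.594 -0.184  0.304] [ 0.578 -1.774
[... 1531 characters left out ...]
1] [ 0.461 -0.358  0.032]
glue 0.93 [486. 231.] 674 [ 0.518 -0.435  0.1  ] [ 0.497 -0.467  0.019] [ 0.549 -0.418  0.154]
drilled_rail 0.96 [160. 287.] 1473 [0.41  0.401 0.025] [0.382 0.296 0.011] [0.439 0.508 0.031]
gouge 0.58 [170. 210.] 704 [0.605 0.391 0.018] [ 0.56   0.31  -0.003] [0.671 0.523 0.03 ]
tool_jar 0.95 [467. 185.] 1588 [ 0.658 -0.389  0.093] [ 0.616 -0.44   0.001] [ 0.7   -0.353  0.199]
tool_jar 0.23 [487. 235.] 683 [ 0.517 -0.435  0.099] [ 0.496 -0.467  0.01 ] [ 0.546 -0.418  0.154]
1.3 [ 0.16238825 -0.60350973  0.22254893] [[-9.65667184e-01 -2.59782385e-01  3.78377466e-05]
 [-2.59782385e-01  9.65667185e-01  1.20245913e-05]
 [-3.96624472e-05  1.78217317e-06 -9.99999999e-01]]
```

View pics/side0.png

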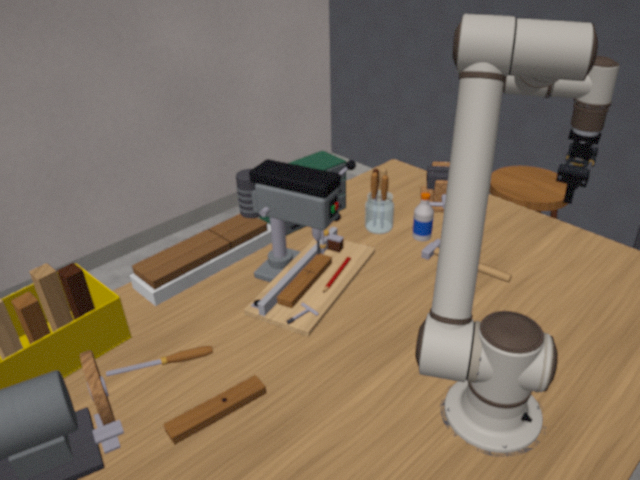

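View pics/top0.png

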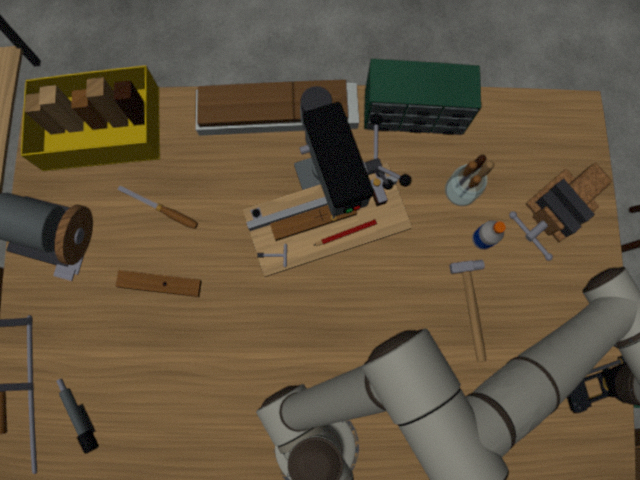

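```bash
python3 - <<'E'
from h import *
for n in('side','top'):
    z=np.load(n+'0.npz'); W=cloud(n,z['d'])
    def rect(m,name):
        P=W[m][:,:2].astype(np.float32); r=cv2.minAreaRect(P); print(n,name,len(P),np.round(r[0],4),np.round(r[1],4),round(r[2],2), 'medz',np.round(np.median(W[m][:,2]),4)); return r
    ok=np.isfinite(W).all(-1); X,Y,Z=[np.where(ok,W[...,k],9) for k in range(3)]
    box=(X>.4)&(X<.9)&(abs(Y)<.35)
    def clean(m): 
        k,l,s,c=cv2.connectedComponentsWithStats(m.astype(np.uint8)); j=1+np.argmax(s[1:,4]); return l==j
    rect(clean(box&(abs(Z-.04)<.006)),'ply')
    rect(clean(box&(abs(Z-.319)<.006)),'headtop')
    rect(clean(box&(abs(Z-.076)<.005)),'fencetop')
    arm.read_camera(n) if False else None
    r=clean(box&(abs(Z-.064)<.006)&(X<.62))
    rect(r,'rail')
    # fit direction by long axis PCA
    P=W[r][:,:2]; c=P.mean(0); u,s,v=np.linalg.svd(P-c); print('rail pca',np.round(c,4),np.degrees(np.arctan2(v[0,1],v[0,0])))
E
```

```text
side ply 3499 [ 0.6074 -0.0234] [0.2556 0.4093] 18.12 medz 0.0426
side headtop 1476 [ 0.6506 -0.0478] [0.2239 0.0944] 17.32 medz 0.3201
side fencetop 1798 [0.8615 0.1095] [0.0768 0.406 ] 0.01 medz 0.0782
side rail 1075 [0.5631 0.0297] [0.0599 0.2809] 14.62 medz 0.0667
rail pca [0.5649 0.0205] 104.90231099727464
top ply 4706 [ 0.546  -0.0447] [0.1247 0.4029] 18.17 medz 0.0406
top headtop 4061 [ 0.6533 -0.051 ] [0.2248 0.0905] 18.27 medz 0.3195
top fencetop 2309 [0.8628 0.1719] [0.075  0.2757] 0.4 medz 0.0757
top rail 1074 [0.5621 0.0321] [0.0503 0.1556] 18.23 medz 0.0646
rail pca [0.5608 0.0322] 108.43764298477211
```

The side view shows the drill near (290,200) with the rail, pencil and key on the plywood. The top view shows the rail at about (270..360,190..235), the key at (272,255) and the front ball at (405,180). The plywood and the head top both give a drill origin of about (0.5945,-0.0706) and a yaw of about 18.2°.

```bash
cat >> h.py <<'E'
O=np.array([.5945,-.0706,0]); a=np.radians(18.2); RD=np.array([[np.cos(a),-np.sin(a),0],[np.sin(a),np.cos(a),0],[0,0,1]])
def toD(p): return (np.asarray(p)-O)@RD
def toW(p): return RD@np.asarray(p)+O
def look(n,tag):
    p,d=arm.read_camera(n); cv2.imwrite(f'pics/{n}{tag}.png',p[:,:,::-1]); return p,toD(cloud(n,d))
E
python3 - <<'E'
from h import *
pc=lambda w:(np.round(1e3*np.nanpercentile(w,[3,50,97],axis=0)).tolist())
for n in('top','side'):
    p,D=look(n,1); 
    for th in('rail','chuck_key','pencil'):
        r=arm.regions_of(th,n); r=r[0] if r else None
        if r: print(n,th,round(r['confidence'],2),pc(D[r['region']]))
        if th=='rail':
            w=D[r['region']]; w=w[abs(w[:,2]-.064)<.006]; print('  top',pc(w), 'ymax',np.sort(w[:,1])[-12:].round(4))
    x,y,z=D[...,0],D[...,1],D[...,2]
    m=(y<-.1)&(y>-.14)&(abs(x+.041)<.02)&(z>.29)&(z<.33); print('ball',m.sum(),pc(D[m]) if m.any() else'')
    m=(abs(z-.074)<.006)&(y>-.08)&(y<.25)&(x>0)&(x<.06); print('fence',pc(D[m]))
    # top-face rail rim: project expected ends
p,d=arm.read_camera('top')
big=cv2.resize(p[150:290,230:430],None,fx=4,fy=4,interpolation=cv2.INTER_CUBIC); cv2.imwrite('pics/crop.png',big[:,:,::-1])
for q in[(0,.13,.064),(0,.2,.064),(-.022,.2,.064),(.022,.2,.064),(-.041,-.117,.308)]: print(q,((proj('top',toW(q))-[230,150])*4).round())
E
```

```text
top rail 0.76 [[-24.0, -10.0, 45.0], [-5.0, 103.0, 64.0], [20.0, 181.0, 70.0]]
  top [[-23.0, -5.0, 59.0], [-4.0, 104.0, 64.0], [20.0, 181.0, 69.0]] ymax [0.1838 0.1838 0.1839 0.1845 0.1846 0.1846 0.1847 0.1847 0.1853 0.1853
 0.1854 0.1854]
top chuck_key 0.47 [[-87.0, 168.0, 45.0], [-55.0, 200.0, 52.0], [-43.0, 238.0, 57.0]]
top pencil 0.64 [[-68.0, -69.0, 38.0], [-60.0, 7.0, 48.0], [-51.0, 79.0, 54.0]]
ball 150 [[-52.0, -128.0, 298.0], [-41.0, -114.0, 317.0], [-24.0, -105.0, 323.0]]
fence [[5.0, 37.0, 68.0], [29.0, 136.0, 76.0], [40.0, 234.0, 80.0]]
side rail 0.88 [[-24.0, -26.0, 47.0], [-8.0, 96.0, 66.0], [19.0, 186.0, 70.0]]
  top [[-23.0, -26.0, 59.0], [-4.0, 91.0, 67.0], [19.0, 185.0, 70.0]] ymax [0.1862 0.1864 0.1864 0.1867 0.1867 0.1871 0.1873 0.1874 0.1877 0.1886
 0.1892 0.1896]
side chuck_key 0.64 [[-97.0, -119.0, 26.0], [24.0, 41.0, 105.0], [201.0, 238.0, 321.0]]
side pencil 0.71 [[-68.0, -66.0, 43.0], [-62.0, 3.0, 50.0], [-47.0, 88.0, 54.0]]
ball 100 [[-52.0, -119.0, 294.0], [-41.0, -107.0, 311.0], [-24.0, -101.0, 323.0]]
fence [[3.0, -32.0, 68.0], [25.0, 113.0, 77.0], [41.0, 238.0, 80.0]]
(0, 0.13, 0.064) [250. 297.]
(0, 0.2, 0.064) [145. 331.]
(-0.022, 0.2, 0.064) [155. 364.]
(0.022, 0.2, 0.064) [134. 299.]
(-0.041, -0.117, 0.308) [700. 122.]
```

View pics/crop.png

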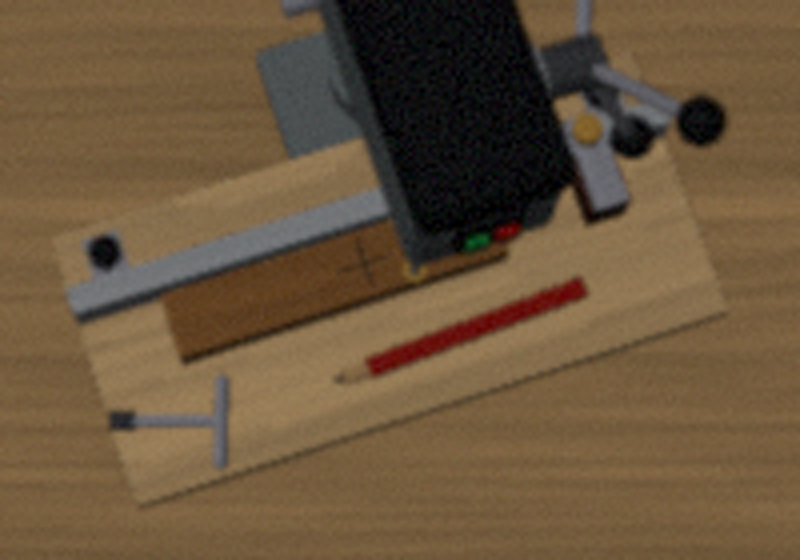

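The crop shows the rail's free end at about (172,325), which is y ≈ 183 mm in the drill frame. The cross is at (365,262), y ≈ 53, so about 53 mm of push is needed. The key lies at x < -43 mm, clear of where I'll come down. First I rotate the tool and raise it.

Emit:
move_arm(steps=[0,0,-0.5,0,0,-7.1,0,0,-0.5,0,0,-7.1,0,0,-0.5,0,0,-7.1,0,0,-0.5,0,0,-7.1,0,0,-0.5,0,0,-7.1,0,0,-0.5,0,0,-7.1,0,0,-0.5,0,0,-7.1,0,0,-0.5,0,0,-7.1,0,0,-0.5,0,0,-7.1,0,0,-0.5,0,0,-7.1,0,0,-0.5,0,0,-7.1,0,0,-0.5,0,0,-7.1], claw=0, newtons=20)

```text
time: 2.75
tool_pos: [0.1624, -0.6035, 0.2828]
eef_rot: [[0.184, -0.983, -0.0], [-0.983, -0.184, 0.0], [-0.0, 0.0, -1.0]]
wrist_force: [-1.1, -0.0, -0.0]
gripper_width: 0.0151
grip_force: 0.0
```

Emit:
move_arm(steps=[0,0,0,0,0,-4,0,0,0,0,0,-4,0,0,0,0,0,0])

```text
time: 3.0
tool_pos: [0.1624, -0.6035, 0.2827]
eef_rot: [[0.314, -0.949, 0.0], [-0.949, -0.314, -0.0], [0.0, -0.0, -1.0]]
wrist_force: [0.7, 1.0, -0.4]
gripper_width: 0.0013
grip_force: 0.0
```

```bash
cat >> h.py <<'E'
def st():
    s=arm.get_state(); R=np.array(s['eef_rot']); p=np.array(s['tool_pos'])
    print('t',round(s['time'],2),'D mm',(1e3*toD(p)).round(1),'W',p.round(4),'q',np.round(s['q'],2),'F',np.round(s['wrist_force'],1),'w',round(s['gripper_width'],4))
    print('tool axes in drill',(RD.T@R).round(3).tolist()); return p,R
def delta(target): 
    p,R=st(); print('tool cm',(100*R.T@(toW(target)-p)).round(2))
E
python3 -c "
from h import *
delta((-.002,.205,.26))"
```

```text
t 3.0 D mm [-576.9 -371.2  282.7] W [ 0.1624 -0.6035  0.2827] q [-1.05  0.35  0.11 -0.   -1.33  1.37] F [ 0.7  1.  -0.4] w 0.0013
tool axes in drill [[0.002, -1.0, 0.0], [-1.0, -0.002, -0.0], [0.0, -0.0, -1.0]]
tool cm [-57.5  -57.62   2.26]
```

Emit:
move_arm(steps=[-2.4,-2.4,0,0,0,0,-2.4,-2.4,0,0,0,0,-2.4,-2.4,0,0,0,0,-2.4,-2.4,0,0,0,0,-2.4,-2.4,0,0,0,0,-2.4,-2.4,0,0,0,0,-2.4,-2.4,0,0,0,0,-2.4,-2.4,0,0,0,0,-2.4,-2.4,0,0,0,0,-2.4,-2.4,0,0,0,0,-2.4,-2.4,0,0,0,0,-2.4,-2.4,0,0,0,0])

```text
time: 4.0
tool_pos: [0.346, -0.2383, 0.2829]
eef_rot: [[0.311, -0.95, 0.001], [-0.95, -0.311, -0.0], [0.001, -0.001, -1.0]]
wrist_force: [1.0, -0.6, -0.8]
gripper_width: 0.0005
grip_force: 0.0
```

Emit:
move_arm(steps=[-2.4,-2.4,0,0,0,0,-2.4,-2.4,0,0,0,0,-2.4,-2.4,0,0,0,0,-2.4,-2.4,0,0,0,0,-2.4,-2.4,0,0,0,0,-2.4,-2.4,0,0,0,0,-2.4,-2.4,0,0,0,0,-2.4,-2.4,0,0,0,0,-2.4,-2.4,0,0,0,0,-2.4,-2.4,0,0,0,0,-2.4,-2.4,0,0,0,0,0,0,0,0,0,0])

```text
time: 5.0
tool_pos: [0.5159, 0.0979, 0.2817]
eef_rot: [[0.315, -0.949, 0.001], [-0.949, -0.315, 0.0], [-0.0, -0.001, -1.0]]
wrist_force: [0.4, 0.3, -0.3]
gripper_width: 0.0002
grip_force: 0.0
```

```bash
python3 -c "
from h import *
delta((-.001,.206,.054))"
```

```text
t 5.0 D mm [-22.  184.6 281.7] W [0.5159 0.0979 0.2817] q [ 0.5   0.17 -0.14 -0.   -1.26 -0.18] F [ 0.4  0.3 -0.3] w 0.0002
tool axes in drill [[0.003, -1.0, 0.001], [-1.0, -0.003, 0.0], [-0.0, -0.001, -1.0]]
tool cm [-2.13 -2.09 22.77]
```

Emit:
move_arm(steps=[-1.07,-1.05,0,0,0,0,-1.07,-1.05,0,0,0,0,0,0,3,0,0,0,0,0,3,0,0,0,0,0,3,0,0,0,0,0,3,0,0,0,0,0,3,0,0,0,0,0,2.5,0,0,0,0,0,1.5,0,0,0,0,0,1,0,0,0,0,0,0,0,0,0,0,0,0,0,0,0])

```text
time: 6.0
tool_pos: [0.5275, 0.1207, 0.0829]
eef_rot: [[0.313, -0.95, 0.001], [-0.95, -0.313, -0.0], [0.0, -0.001, -1.0]]
wrist_force: [-0.7, 0.7, 0.9]
gripper_width: 0.0007
grip_force: 0.0
```

```bash
python3 -c "
from h import *
delta((-.001,.206,.053))
look('side',2)"
```

```text
t 6.0 D mm [ -3.9 202.6  82.9] W [0.5275 0.1207 0.0829] q [ 0.52  0.39 -0.38  0.   -0.8  -0.21] F [-0.7  0.7  0.9] w 0.0007
tool axes in drill [[0.001, -1.0, 0.001], [-1.0, -0.001, -0.0], [0.0, -0.001, -1.0]]
tool cm [-0.34 -0.29  2.99]
```

View pics/side2.png

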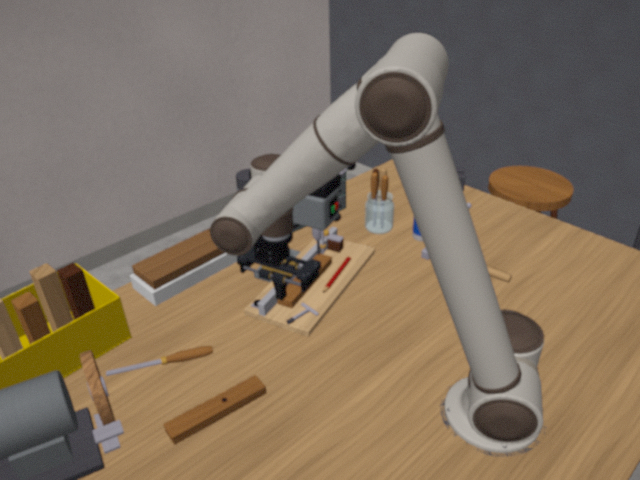

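The fingertip is at (280,297), just beyond the rail's free end, and the key is clear. I lower it now.

Emit:
move_arm(steps=[-0.6,-0.2,0,0,0,0,0,0,0.8,0,0,0,0,0,0.8,0,0,0,0,0,0.8,0,0,0,0,0,0.5,0,0,0,0,0,0,0,0,0])

```text
time: 6.55
tool_pos: [0.5258, 0.1263, 0.0518]
eef_rot: [[0.313, -0.95, -0.003], [-0.95, -0.313, -0.002], [0.001, 0.004, -1.0]]
wrist_force: [-0.7, -1.4, -0.3]
gripper_width: 0.0005
grip_force: 0.0
```

Emit:
move_arm(steps=[0.3,0,0,0,0,0,0.3,0,0,0,0,0,0.3,0,0,0,0,0,0.3,0,0,0,0,0,0.3,0,0,0,0,0])

```text
time: 6.97
tool_pos: [0.532, 0.1124, 0.0539]
eef_rot: [[0.313, -0.95, 0.001], [-0.95, -0.313, 0.001], [-0.0, -0.001, -1.0]]
wrist_force: [-0.4, 0.5, 0.8]
gripper_width: 0.0009
grip_force: 0.5
```

```bash
python3 -c "
from h import *
delta((-.001,.1395,.053))"
```

```text
t 6.97 D mm [ -2.3 193.4  53.9] W [0.532  0.1124 0.0539] q [ 0.51  0.43 -0.4  -0.   -0.73 -0.19] F [-0.4  0.5  0.8] w 0.0009
tool axes in drill [[0.001, -1.0, 0.001], [-1.0, -0.001, 0.0], [-0.0, -0.001, -1.0]]
tool cm [ 5.39 -0.12  0.09]
```

Emit:
move_arm(steps=[0.4,0,0,0,0,0,0.4,0,0,0,0,0,0.4,0,0,0,0,0,0.4,0,0,0,0,0,0.4,0,0,0,0,0,0.4,0,0,0,0,0,0.4,0,0,0,0,0,0.4,0,0,0,0,0,0.4,0,0,0,0,0,0.4,0,0,0,0,0,0.3,0,0,0,0,0,0.2,0,0,0,0,0])

```text
time: 7.97
tool_pos: [0.5458, 0.0695, 0.0535]
eef_rot: [[0.313, -0.95, -0.0], [-0.95, -0.313, 0.0], [-0.0, 0.0, -1.0]]
wrist_force: [-1.2, 1.0, 0.8]
gripper_width: 0.0007
grip_force: 0.6
```

```bash
python3 - <<'E'
from h import *
delta((-.001,.1395,.053))
p,D=look('top',3); pc=lambda w:(np.round(1e3*np.nanpercentile(w,[3,50,97],axis=0)).tolist())
r=arm.regions_of('rail','top')[0]; print(r['confidence'],pc(D[r['region']]))
big=cv2.resize(p[150:290,230:430],None,fx=4,fy=4,interpolation=cv2.INTER_CUBIC); cv2.imwrite('pics/crop3.png',big[:,:,::-1])
E
```

```text
t 7.97 D mm [ -2.5 148.3  53.5] W [0.5458 0.0695 0.0535] q [ 0.42  0.44 -0.39 -0.   -0.74 -0.1 ] F [-1.2  1.   0.8] w 0.0007
tool axes in drill [[0.001, -1.0, -0.0], [-1.0, -0.001, 0.0], [-0.0, 0.0, -1.0]]
tool cm [ 0.88 -0.15  0.05]
0.87 [[-24.0, -76.0, 46.0], [-11.0, 54.0, 64.0], [19.0, 103.0, 71.0]]
```

View pics/crop3.png

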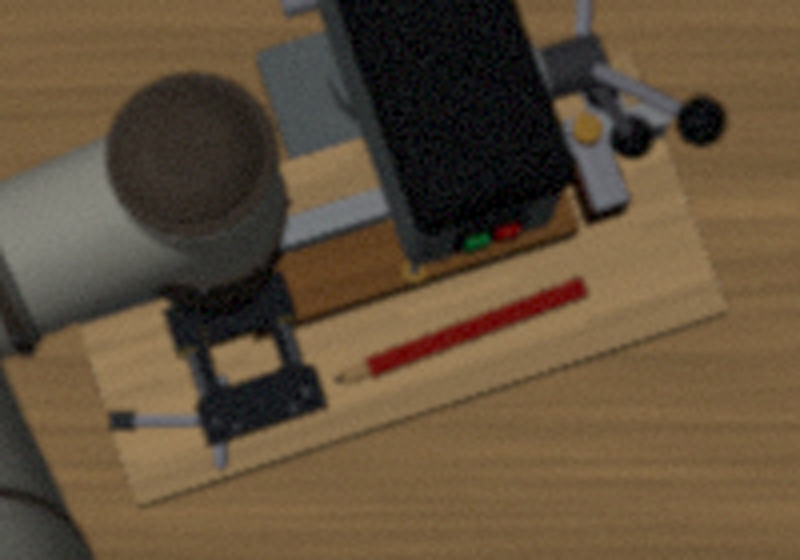

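The rail's stop end, at about (575,225) in the crop, is now just short of the block. I continue gently until the force rises.

Emit:
move_arm(steps=[0.2,0,0,0,0,0,0.2,0,0,0,0,0,0.15,0,0,0,0,0,0.1,0,0,0,0,0,0,0,0,0,0,0])

```text
time: 8.48
tool_pos: [0.5477, 0.0634, 0.0534]
eef_rot: [[0.313, -0.95, -0.0], [-0.95, -0.313, -0.0], [0.0, 0.0, -1.0]]
wrist_force: [-0.9, -0.8, 0.0]
gripper_width: 0.0006
grip_force: 0.0
```

Emit:
move_arm(steps=[0.1,0,0,0,0,0,0.1,0,0,0,0,0,0,0,0,0,0,0])

```text
time: 8.73
tool_pos: [0.5482, 0.0627, 0.0535]
eef_rot: [[0.313, -0.95, 0.0], [-0.95, -0.313, 0.001], [-0.001, -0.001, -1.0]]
wrist_force: [-1.5, 4.4, -1.2]
gripper_width: 0.0005
grip_force: 2.3
```

Emit:
move_arm(steps=[0.1,0,0,0,0,0,0.1,0,0,0,0,0,0,0,0,0,0,0,0,0,0,0,0,0])

```text
time: 9.07
tool_pos: [0.5484, 0.0625, 0.0535]
eef_rot: [[0.313, -0.95, -0.0], [-0.95, -0.313, 0.003], [-0.003, -0.001, -1.0]]
wrist_force: [-3.6, 11.2, 1.4]
gripper_width: 0.0004
grip_force: 6.2
```

```bash
python3 - <<'E'
from h import *
delta((-.001,.1395,.053))
E
```

```text
t 9.07 D mm [ -2.2 140.9  53.5] W [0.5484 0.0625 0.0535] q [ 0.41  0.44 -0.38 -0.   -0.74 -0.08] F [-3.6 11.2  1.4] w 0.0004
tool axes in drill [[0.001, -1.0, 0.001], [-1.0, -0.001, 0.003], [-0.003, -0.001, -1.0]]
tool cm [ 0.14 -0.12  0.05]
```

The rail is seated, with 11.7 N of stiff resistance. I back off and rise.

Emit:
move_arm(steps=[-0.4,0,0,0,0,0,-1,0,0,0,0,0,-1.5,0,0,0,0,0,0,0,-3,0,0,0,0,0,-4,0,0,0,0,0,-4,0,0,0,0,0,-4,0,0,0,0,0,-4,0,0,0,0,0,-4,0,0,0,0,0,-4,0,0,0,0,0,-4,0,0,0,0,0,0,0,0,0])

```text
time: 10.07
tool_pos: [0.5429, 0.0875, 0.3733]
eef_rot: [[0.313, -0.949, 0.017], [-0.95, -0.313, 0.003], [0.002, -0.018, -1.0]]
wrist_force: [1.1, -0.6, 1.3]
gripper_width: 0.0007
grip_force: 0.0
```

Emit:
move_arm(steps=[0,3,0,0,0,0,0,3,0,0,0,0,0,3,0,0,0,0,3,0,0,0,0,0,3,0,0,0,0,0,3,0,0,0,0,0,3,0,0,0,0,0,3,0,0,0,0,0,3,0,0,0,0,0,3,0,0,0,0,0,3,0,0,0,0,0,0,0,0,0,0,0])

```text
time: 11.07
tool_pos: [0.5304, -0.1723, 0.3619]
eef_rot: [[0.309, -0.951, -0.002], [-0.951, -0.309, -0.001], [0.001, 0.003, -1.0]]
wrist_force: [1.0, 0.1, -0.9]
gripper_width: 0.0006
grip_force: 0.0
```

```bash
python3 - <<'E'
from h import *
delta((-.046,-.117,.335))
pc=lambda w:(np.round(1e3*np.nanpercentile(w,[3,50,97],axis=0)).tolist())
for n in('side','top'):
    p,D=look(n,4)
    r=arm.regions_of('rail',n)
    if r: r=r[0]; w=D[r['region']]; w=w[abs(w[:,2]-.064)<.007]; print(n,r['confidence'],pc(w),np.sort(w[:,1])[-6:].round(4),np.sort(w[:,1])[:6].round(4))
    x,y,z=D[...,0],D[...,1],D[...,2]; m=(y<-.1)&(y>-.14)&(abs(x+.041)<.02)&(z>.29)&(z<.33); print('ball',m.sum(),pc(D[m]) if m.any() else'')
    if n=='side':
        big=cv2.resize(p[200:340,230:430],None,fx=4,fy=4,interpolation=cv2.INTER_CUBIC); cv2.imwrite('pics/crop4.png',big[:,:,::-1])
        for q in [(-.022,-.09,.064),(.022,.13,.064),(-.022,.13,.064),(0,0,.064)]: print(q,((proj('side',toW(q))-[230,200])*4).round())
E
```

```text
t 11.07 D mm [-92.7 -76.6 361.9] W [ 0.5304 -0.1723  0.3619] q [-0.02  0.21  0.1   0.   -1.47  0.34] F [ 1.   0.1 -0.9] w 0.0006
tool axes in drill [[-0.004, -1.0, -0.003], [-1.0, 0.004, -0.001], [0.001, 0.003, -1.0]]
tool cm [ 4.02 -4.69  2.68]
side 0.92 [[-23.0, -84.0, 59.0], [-4.0, 39.0, 67.0], [20.0, 129.0, 70.0]] [0.1323 0.1325 0.133  0.1332 0.1334 0.1341] [-0.0981 -0.0932 -0.0932 -0.093  -0.0928 -0.0926]
ball 95 [[-51.0, -120.0, 294.0], [-41.0, -107.0, 311.0], [-25.0, -101.0, 323.0]]
(-0.022, -0.09, 0.064) [443. 187.]
(0.022, 0.13, 0.064) [231. 339.]
(-0.022, 0.13, 0.064) [291. 358.]
(0, 0, 0.064) [356. 244.]
top 0.69 [[-23.0, -87.0, 59.0], [-18.0, -65.0, 64.0], [1.0, -14.0, 69.0]] [-0.0141 -0.0134 -0.0127 -0.0118 -0.0104 -0.0098] [-0.0877 -0.0873 -0.0872 -0.087  -0.0868 -0.0863]
ball 0
```

View pics/crop4.png

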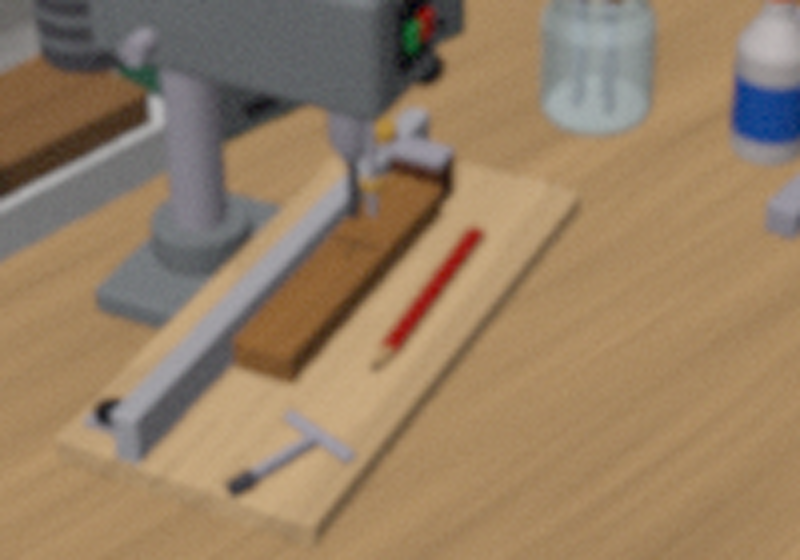

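In the side crop the rail end touches the block at (445,190) and the cross is at (352,242) under the bit, with the bystanders unmoved. Next I go over the ball.

Emit:
move_arm(steps=[1,-1.1,0,0,0,0,1,-1.1,0,0,0,0,1,-1.1,0,0,0,0,1,-1.1,0,0,0,0,0,0,1,0,0,0,0,0,1,0,0,0,0,0,0.6,0,0,0,0,0,0,0,0,0])

```text
time: 11.93
tool_pos: [0.5824, -0.1918, 0.3355]
eef_rot: [[0.314, -0.949, -0.004], [-0.949, -0.314, 0.001], [-0.002, 0.003, -1.0]]
wrist_force: [0.6, -0.6, -0.3]
gripper_width: 0.0004
grip_force: 0.0
```

```bash
python3 - <<'E'
from h import *
delta((-.046,-.117,.322))
p,D=look('side',5); q=proj('side',toW((-.041,-.117,.308)));print(q)
u,v=q.astype(int); cv2.imwrite('pics/crop5.png',cv2.resize(p[v-60:v+60,u-80:u+80],None,fx=4,fy=4)[:,:,::-1])
E
```

```text
t 11.93 D mm [ -49.4 -111.4  335.5] W [ 0.5824 -0.1918  0.3355] q [-0.05  0.32  0.18 -0.   -1.44  0.37] F [ 0.6 -0.6 -0.3] w 0.0004
tool axes in drill [[0.002, -1.0, -0.003], [-1.0, -0.002, 0.002], [-0.002, 0.003, -1.0]]
tool cm [ 0.57 -0.34  1.35]
[351.16674143 165.45087033]
```

View pics/crop5.png

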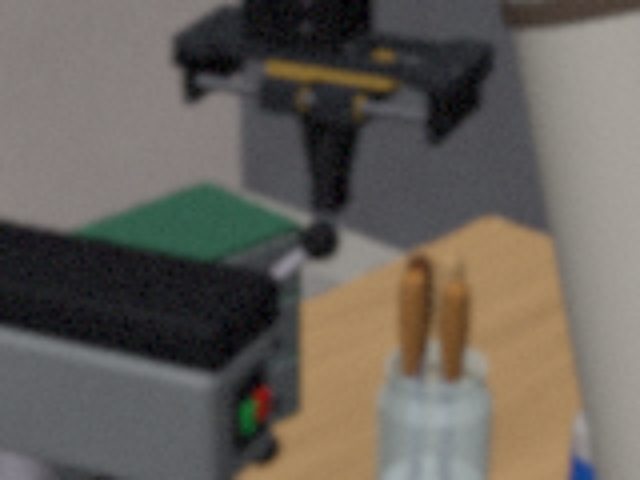

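The fingertip, at (330,205) in the crop, sits right above the ball at (320,238). I press down along its arc.

Emit:
move_arm(steps=[0.5,0,0.6,0,0,0,0,0,0.6,0,0,0,0,0.3,0.5,0,0,0,0,0.3,0.5,0,0,0,0,0.3,0.5,0,0,0,0,0.3,0.5,0,0,0,0,0,0,0,0,0])

```text
time: 12.57
tool_pos: [0.571, -0.2026, 0.3063]
eef_rot: [[0.313, -0.95, -0.005], [-0.95, -0.313, -0.002], [0.0, 0.005, -1.0]]
wrist_force: [-6.0, -1.3, 6.1]
gripper_width: 0.0003
grip_force: 4.1
```

```bash
python3 - <<'E'
from h import *
delta((-.0715,-.117,.277))
E
```

```text
t 12.57 D mm [ -63.5 -118.1  306.3] W [ 0.571  -0.2026  0.3063] q [-0.07  0.31  0.11  0.   -1.37  0.39] F [-6.  -1.3  6.1] w 0.0003
tool axes in drill [[0.0, -1.0, -0.005], [-1.0, -0.0, -0.0], [0.0, 0.005, -1.0]]
tool cm [-0.11  0.79  2.94]
```

The finger is slipping off the front of the ball: the reaction is 6 N in -x and 6 N up. I lift, shift about 1.5 cm inboard and come down again.

Emit:
move_arm(steps=[0,0,-0.8,0,0,0,0,0,-1.2,0,0,0,0,-0.8,0,0,0,0,0,-0.9,0,0,0,0,0,0,0,0,0,0])

```text
time: 12.98
tool_pos: [0.5918, -0.1952, 0.3242]
eef_rot: [[0.314, -0.949, -0.0], [-0.949, -0.314, 0.001], [-0.001, 0.0, -1.0]]
wrist_force: [-0.3, -1.3, -1.0]
gripper_width: 0.0005
grip_force: 0.0
```

```bash
python3 - <<'E'
from h import *
delta((-.041,-.117,.322))
E
```

```text
t 12.98 D mm [ -41.5 -117.5  324.2] W [ 0.5918 -0.1952  0.3242] q [-0.06  0.33  0.18 -0.   -1.42  0.38] F [-0.3 -1.3 -1. ] w 0.0005
tool axes in drill [[0.002, -1.0, -0.0], [-1.0, -0.002, 0.001], [-0.001, 0.0, -1.0]]
tool cm [-0.05 -0.05  0.22]
```

Emit:
move_arm(steps=[0,0.1,0.4,0,0,0,0,0.3,0.4,0,0,0,0,0.3,0.4,0,0,0,0,0.3,0.4,0,0,0,0,0,0,0,0,0])

```text
time: 13.4
tool_pos: [0.579, -0.1997, 0.3093]
eef_rot: [[0.313, -0.95, -0.003], [-0.95, -0.313, -0.001], [-0.0, 0.003, -1.0]]
wrist_force: [-3.8, -0.7, 4.9]
gripper_width: 0.0
grip_force: 2.5
```

```bash
python3 - <<'E'
from h import *
delta((-.0715,-.117,.277))
p,D=look('side',6); q=proj('side',toW((-.041,-.117,.308)))
u,v=q.astype(int); cv2.imwrite('pics/crop6.png',cv2.resize(p[v-60:v+60,u-80:u+80],None,fx=4,fy=4)[:,:,::-1])
E
```

```text
t 13.4 D mm [ -55.1 -117.8  309.3] W [ 0.579  -0.1997  0.3093] q [-0.07  0.32  0.13  0.   -1.38  0.39] F [-3.8 -0.7  4.9] w 0.0
tool axes in drill [[0.001, -1.0, -0.003], [-1.0, -0.001, 0.0], [-0.0, 0.003, -1.0]]
tool cm [-0.08  1.63  3.23]
```

View pics/crop6.png

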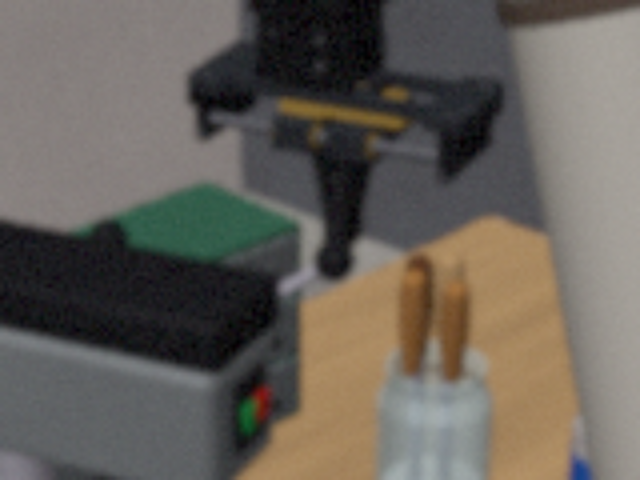

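The ball has moved to (335,262) with the fingertip on it, and the handle is turning. I continue, keeping slightly inboard.

Emit:
move_arm(steps=[0,0,0.4,0,0,0,0,0.1,0.4,0,0,0,0,0.1,0.4,0,0,0,0,0.1,0.4,0,0,0,0,0.1,0.4,0,0,0,0,0.1,0.4,0,0,0,0,0.1,0.4,0,0,0,0,0,0,0,0,0])

```text
time: 14.12
tool_pos: [0.5748, -0.2011, 0.2804]
eef_rot: [[0.313, -0.95, -0.001], [-0.95, -0.313, 0.0], [-0.001, 0.001, -1.0]]
wrist_force: [-3.2, -0.8, 2.8]
gripper_width: 0.0003
grip_force: 1.6
```

```bash
cat >> h.py <<'E'
def ball():
    p,D=look('side','b')
    best=None
    i,R,t=cam('side')
    g=p.astype(int).max(-1)
    x,y,z=D[...,0],D[...,1],D[...,2]
    r=np.hypot(x-.03,z-.237); m=(y<-.098)&(y>-.14)&(r>.08)&(r<.118)&(x<.02)&(g<70)
    for k in np.where(m.any())[0]: pass
    print('ballpix',m.sum(), (1e3*np.median(D[m],0)).round() if m.any() else '', 'phi', np.degrees(np.arctan2(np.median(z[m])-.237,.03-np.median(x[m]))).round(1) if m.any() else '')
E
python3 - <<'E'
from h import *
delta((-.065,-.117,.239))
ball()
E
```

```text
t 14.12 D mm [ -59.5 -117.8  280.4] W [ 0.5748 -0.2011  0.2804] q [-0.07  0.33  0.06 -0.   -1.31  0.39] F [-3.2 -0.8  2.8] w 0.0003
tool axes in drill [[0.001, -1.0, -0.001], [-1.0, -0.001, 0.001], [-0.001, 0.001, -1.0]]
tool cm [-0.08  0.54  4.14]Traceback (most recent call last):
  File "<stdin>", line 3, in <module>
  File "h.py", line 33, in ball
    for k in np.where(m.any())[0]: pass
             ~~~~~~~~^^^^^^^^^
ValueError: Calling nonzero on 0d arrays is not allowed. Use np.atleast_1d(scalar).nonzero() instead. If the context of this error is of the form `arr[nonzero(cond)]`, just use `arr[cond]`.
```

```bash
sed -i '/np.where(m.any/d' h.py
```

Emit:
move_arm(steps=[0,0.1,0.4,0,0,0,0,0.1,0.4,0,0,0,0,0.1,0.4,0,0,0,0,0.1,0.4,0,0,0,0,0.1,0.4,0,0,0,0,0,0.4,0,0,0,0,0,0.4,0,0,0,0,0,0.3,0,0,0,0,0,0,0,0,0])

```text
time: 14.92
tool_pos: [0.5702, -0.2025, 0.2495]
eef_rot: [[0.313, -0.95, -0.001], [-0.95, -0.313, 0.0], [-0.001, 0.001, -1.0]]
wrist_force: [-1.9, -0.6, 2.9]
gripper_width: 0.0006
grip_force: 1.4
```

```bash
python3 - <<'E'
from h import *
delta((-.065,-.117,.239))
ball()
E
```

```text
t 14.92 D mm [ -64.3 -117.7  249.5] W [ 0.5702 -0.2025  0.2495] q [-0.07  0.33  0.   -0.   -1.24  0.39] F [-1.9 -0.6  2.9] w 0.0006
tool axes in drill [[0.001, -1.0, -0.001], [-1.0, -0.001, 0.001], [-0.001, 0.001, -1.0]]
tool cm [-0.07  0.07  1.05]
ballpix 222 [ -65. -107.  278.] phi 23.1
```

Emit:
move_arm(steps=[0,0,0.3,0,0,0,0,0,0.3,0,0,0,0,0,0,0,0,0,0,0,0,0,0,0])

```text
time: 15.3
tool_pos: [0.5704, -0.2026, 0.2444]
eef_rot: [[0.313, -0.95, 0.0], [-0.95, -0.313, 0.0], [0.0, -0.0, -1.0]]
wrist_force: [-1.8, -0.3, 3.2]
gripper_width: 0.0003
grip_force: 1.3
```

Emit:
move_arm(steps=[0,0,0.2,0,0,0,0,0,0,0,0,0,0,0,0,0,0,0])

```text
time: 15.55
tool_pos: [0.5704, -0.2026, 0.2425]
eef_rot: [[0.313, -0.95, 0.0], [-0.95, -0.313, 0.0], [0.0, -0.0, -1.0]]
wrist_force: [-1.5, -0.7, 2.6]
gripper_width: 0.0004
grip_force: 1.3
```

Emit:
move_arm(steps=[0,0,0.1,0,0,0,0,0,0.1,0,0,0,0,0,0,0,0,0,0,0,0,0,0,0])

```text
time: 15.88
tool_pos: [0.5703, -0.2026, 0.2405]
eef_rot: [[0.313, -0.95, -0.0], [-0.95, -0.313, -0.0], [-0.0, 0.0, -1.0]]
wrist_force: [-1.2, -0.0, 2.8]
gripper_width: 0.0006
grip_force: 1.3
```

Emit:
move_arm(steps=[0,0,0.1,0,0,0,0,0,0.1,0,0,0,0,0,0,0,0,0,0,0,0,0,0,0])

```text
time: 16.22
tool_pos: [0.5703, -0.2027, 0.2385]
eef_rot: [[0.313, -0.95, -0.0], [-0.95, -0.313, -0.0], [-0.0, 0.0, -1.0]]
wrist_force: [-1.6, -1.6, 3.5]
gripper_width: 0.0003
grip_force: 1.4
```

Emit:
move_arm(steps=[0,0,0.1,0,0,0,0,0,0,0,0,0,0,0,0,0,0,0])

```text
time: 16.47
tool_pos: [0.5703, -0.2027, 0.2376]
eef_rot: [[0.313, -0.95, -0.0], [-0.95, -0.313, -0.0], [0.0, 0.0, -1.0]]
wrist_force: [-2.5, -0.5, 3.6]
gripper_width: 0.0003
grip_force: 1.6
```

Emit:
move_arm(steps=[0,0,0.1,0,0,0,0,0,0,0,0,0,0,0,0,0,0,0])

```text
time: 16.72
tool_pos: [0.5703, -0.2027, 0.2366]
eef_rot: [[0.313, -0.95, -0.0], [-0.95, -0.313, -0.0], [0.0, 0.0, -1.0]]
wrist_force: [-2.3, -1.3, 3.9]
gripper_width: 0.0007
grip_force: 1.8
```

Emit:
move_arm(steps=[0,0,0.1,0,0,0,0,0,0,0,0,0,0,0,0,0,0,0])

```text
time: 16.97
tool_pos: [0.5703, -0.2027, 0.2356]
eef_rot: [[0.313, -0.95, 0.0], [-0.95, -0.313, -0.0], [0.0, -0.0, -1.0]]
wrist_force: [-2.4, -1.2, 4.5]
gripper_width: 0.0005
grip_force: 2.1
```

Emit:
move_arm(steps=[0,0,0.1,0,0,0,0,0,0,0,0,0,0,0,0,0,0,0])

```text
time: 17.22
tool_pos: [0.5704, -0.2027, 0.2347]
eef_rot: [[0.313, -0.95, 0.0], [-0.95, -0.313, -0.0], [0.0, -0.0, -1.0]]
wrist_force: [-2.9, -0.8, 4.9]
gripper_width: 0.0003
grip_force: 2.4
```

Emit:
move_arm(steps=[0,0,0.05,0,0,0,0,0,0,0,0,0,0,0,0,0,0,0,0,0,0,0,0,0])

```text
time: 17.55
tool_pos: [0.5704, -0.2027, 0.2342]
eef_rot: [[0.313, -0.95, 0.0], [-0.95, -0.313, -0.0], [0.0, -0.0, -1.0]]
wrist_force: [-2.1, -0.7, 5.3]
gripper_width: 0.0004
grip_force: 2.6
```

```bash
python3 - <<'E'
from h import *
fs=[]
p,D=look('side',7)
st()
pc=lambda w:(np.round(1e3*np.nanpercentile(w,[3,50,97],axis=0)).tolist())
r=arm.regions_of('rail','side')
if r: w=D[r[0]['region']]; w=w[abs(w[:,2]-.064)<.007]; print(pc(w),np.sort(w[:,1])[-6:].round(4))
big=cv2.resize(p[150:290,250:450],None,fx=4,fy=4,interpolation=cv2.INTER_CUBIC); cv2.imwrite('pics/crop7.png',big[:,:,::-1])
E
```

```text
t 17.6 D mm [ -64.2 -117.9  234.3] W [ 0.5704 -0.2027  0.2343] q [-0.07  0.34 -0.02  0.   -1.2   0.39] F [-2.9 -0.8  5.1] w 0.0009
tool axes in drill [[0.001, -1.0, 0.0], [-1.0, -0.001, -0.0], [0.0, -0.0, -1.0]]
[[-24.0, -81.0, 59.0], [-5.0, 41.0, 67.0], [19.0, 130.0, 70.0]] [0.1325 0.1327 0.1329 0.1332 0.1335 0.1336]
```

View pics/crop7.png

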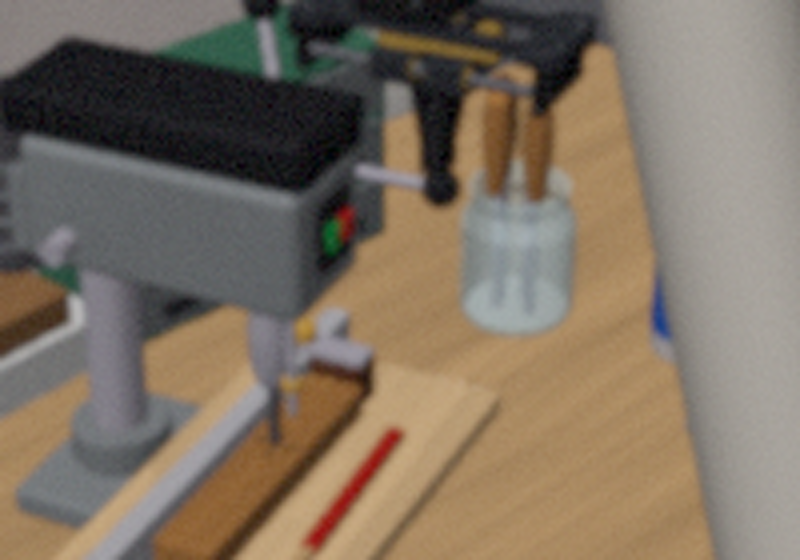

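The bit's tip at (275,442) is on the cross, and the rail is against the stop. The finger holds the ball at (440,188) with about 5 N, against roughly 3 N from the spring alone, so the bit bears with about 10 N. I hand in.

```bash
python3 -c "
from cell import arm
print(arm.finish_job())"
```

```text
the job is handed in; nothing more can be done
None
```

I handed the job in with the rail against the stop and the bit resting on the cross at an estimated 10 N, held by one finger on the front ball; the hand-in returned no verdict.

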